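Clamp a concrete core in a cam-lever fixture

TASK

Set the tall concrete core gently upright on the fixture's seat, about midway between the fixed jaw and the moving jaw, and let go of it. Then push the cam lever round through its quarter turn until you feel it come fully home against its end stop (the lever's arm is not always fitted at the same angle), so that the core is clamped upright between the jaws; push firmly enough to get it all the way home, but gently, never leaning on the lever with more than 25 N. Leave the short core, the steel ring and the screwdriver where they are.

Things in the scene. Friction and masses are not known exactly. Their poses are not given: they have to be found in the camera images.
- core: Plain concrete cylinder, the tall one: 50 mm diameter, 100 mm high, about 0.47 kg (may vary by a quarter), standing on the table. Origin at the centre of its underside, z up along its axis.
- stub: Short concrete cylinder (bystander), 50 mm diameter, 55 mm high, standing. Origin at the centre of its underside. Must not be shifted.
- cap_ring: Steel ring (bystander), 72 mm outer diameter, 22 mm high, flat on the table to the right. Origin at the centre of its underside. Must not be shifted.
- screwdriver: Screwdriver with black handle (bystander), lying on the table beyond the fixture, about 200 mm long. Must not be shifted.
- fixture: Dark steel clamping fixture fixed to the table; place and yaw vary. Origin on the table straight below the seat centre. Base plate x +-58, y -140 to +80 mm, 12 mm thick. Fixed flat jaw (jaw) on the +y side of the seat, top 57 mm above the table. Moving jaw on the -y side, top 49 mm above the table. Lever's upright axis at x 0, y -90 mm.
- seat (a point): Point on the base plate's top (12 mm above the table) where the centre of the core's underside rests once clamped against the fixed jaw. Axes as fixture. With the jaw open there are 17 to 22 mm of free play along y: set the core down about 8 mm (2 to 14) to the -y side of this point, within 10 mm in x; closing the lever slides it along the plate against the fixed jaw.
- jaw: Fixed flat jaw with a rubber face, part of the fixture: 70 mm wide, 45 mm high, 26 mm thick. Origin at the foot of its face, 25 mm to the +y side of the seat. As the lever closes, the moving jaw (36 mm wide, spring-backed) travels 24 mm towards it; the core is squeezed over the last twelfth of the turn and pressed here with 11 to 14 N once the lever is home; short of the stop it is less.
- lever: Cam lever: hub (42 mm diameter, top at 87 mm) and arm. Origin on its upright axis, 75 mm above the table. It points along its own -y and closes clockwise seen from above, a quarter turn (1.571 rad) from the fully open stop to the end stop. The arm sits on the hub's spline turned by an unknown +-0.3 rad: it comes home within that of the fixture's -x; find the stop by feel. Starts 0 to 0.3 rad off fully open.
- lever_grip (a point): Centre line of the lever's level black round grip, 100 mm from the axis, 75 mm above the table; 22 mm diameter, from 64 to 130 mm from the axis, free beneath to 20 mm height; points along its -y. It takes 5 N here to move the lever, up to 9 N over the last twelfth of the turn; it stays where left. At the end stop the springy arm yields about 5 N per mm of further push; over 25 N is too much.
There are look-alikes about, which are no part of the job. What is shaped like the core but green or orange is not meant.

How it is judged:
By the outcome, as a careful person would: the job done as asked, in the order asked, and still so for the second after the job is handed in, with the robot touching nothing.
It also fails if it takes over 72 s, if anything falls off the work surface, if the arm or the gripper's body presses on something with over 40 N, if the wrist force passes 120 N, or if a joint passes its speed limit or range.

ROBOT

A 6-joint arm with a two-finger parallel gripper is mounted at the origin on the work surface. World frame = base frame: x ahead of the robot, y to its left, z up, the work surface at z = 0. Lengths are in m, angles in rad, forces in N, time in s.
With the tool pointing down it reaches from about 0.325 to 1 m from the base axis. Payload 5.1 kg.
Tool frame: the origin (TCP) lies at the very end of the fingers, on their centre line; the grasp point (between the pads) lies ctrl.grasp_offset behind it (ctrl.grasp_offset is the distance from the TCP to the grasp point, in m); z points along the fingers, y is the direction in which the jaws open and shut (so a half turn about z gives the same grasp; the last joint's range is limited). The gripper opens to 85 mm and grips with 20 to 120 N. Pads are 22 mm wide; open, the fingers measure 114 mm over their backs; the gripper's body (76 mm by 85 mm) begins 54 mm behind the grasp point. The pads swing forward as they close: fully open they stand 13 mm farther back than shut.
Start: joints at [1.167, 0.124, 1.65, -0, 1.367, -0.083], TCP at [0.205, 0.617, 0.211] pointing down, gripper open.
Joint ranges: [-2.61, 2.61], [-1.02, 2.33], [0.03, 2.71], [-1.35, 4.49], [0.32, 2.68], [-2.91, 2.91]. Speed limits (rad/s): [2.57, 2.57, 3.14, 3.14, 3.14, 3.14].

INTERFACE

Orientations are given as a unit quaternion [w, x, y, z].
In Python, from cell import ctrl gives the robot as it stands.
- The arm moves only by the tool send_rows, never from a script. Its argument "increments" is one flat list of numbers, 7 for each row, row after row: the closure in counts, from 0 (fully open) to 255 (shut), then the shift along the world's x, y, z in m, then the turn, a rotation vector about the world's x, y, z in rad. A call has 1 to 10 rows; each row is the pose to reach, as a shift and turn from the pose commanded when the call began; what a row does not reach only later rows make up. A row lasts 1/8 s, in which the tool goes at most 62.5 mm and 10.7 degrees, less where a joint would pass 70% of its speed; a pose out of reach is approached as far as the arm can. A call with a gripper value outside its range is refused whole. The fingers move at their own pace and stop on an object; "force" is the grip in N (left out, the last holds). Time passes only in rows, so rows that repeat a pose let the fingers close. It gives the time, the measured TCP pose, the force and the opening at its end, in the units of the state.
- ctrl.read_state(): the state, without advancing time (a new reading comes with each control period).
- ctrl.snapshot(name): name is "scene" or "side" or "wrist"; returns (picture, depth): 420x560x3 uint8, red, green, blue; 420x560 float32, m along the optical axis (not along the pixel's ray), 0 where there is no reading.
- ctrl.calibration(name): a dict with "vfov" (degrees; the focal length in pixels is half the picture's height over the tangent of half this angle, whatever the lens; pixels are square), "cx", "cy" (the principal point, pixels), "extrinsics" (4x4, takes a point from world to camera coordinates). Camera axes: x right, y down, z forward; pixel columns grow to the right and rows downward; lengths in m; the calibration is good to about 2 mm. A picture is of the moment at which its call begins: read the wrist's pose just before it. calibration takes no time and is no camera call; for the wrist camera it gives the pose at the moment of the call.
- ctrl.close_job(): hands the job in, once; it reports no verdict.
The state is a dict: "time_s": time; "joint_pos": joint angles; "joint_vel": joint speeds; "joint_efforts": joint torques, N m; "ee_pos": TCP position; "ee_rot": TCP orientation; "contact_force": force on the tool from outside, world axes, zero at the start; "torque": the same for the moment, N m; "width": finger opening in m.
Only numpy, scipy, OpenCV 4.12 (cv2) and the standard library are available. Lean on these libraries where they do the work, as an engineer would, in place of code of your own. Each camera call takes 0.05 s, during which the arm holds its last target.

## Working session

There is one attempt and no reset: what is moved stays moved. The work goes in short steps, Python scripts to look and compute and a tool call to move; the robot and the scene stay as the last step left them, time stands still between calls to the robot, and variables do not carry over. Pictures are saved under pics/ and viewed, and the job is handed in when it is done.

Besides the shell and the picture viewer there is one more tool, called after ">>>" as name(argument=value, ...), one argument or row to a line, values as JSON. send_rows: Moves the arm, as the interface text tells. Its arguments: {"type":"object","properties":{"increments":{"type":"array","items":{"type":"number"}},"force":{"type":"number"}},"required":["increments"]}

```bash
mkdir -p pics; ls; python3 - <<'E'
from cell import ctrl
import cv2,numpy as np
s=ctrl.read_state()
for k,v in s.items(): print(k,np.round(v,4))
print(ctrl.grasp_offset)
for n in ["scene","side","wrist"]:
    c=ctrl.calibration(n); print(n,c["vfov"],c["cx"],c["cy"]); print(np.round(c["extrinsics"],4).tolist())
    p,d=ctrl.snapshot(n); cv2.imwrite(f"pics/{n}0.png",p[:,:,::-1]); np.save(f"pics/{n}0.npy",d)
E
```

```text
pics
time_s 0.0
joint_pos [ 1.1674  0.1245  1.6516 -0.      1.3674 -0.0826]
joint_vel [-0.0001  0.0012 -0.0017 -0.0001 -0.0013  0.0011]
joint_efforts [ 1.00000e-04 -4.23621e+01 -3.65454e+01 -1.00000e-04  7.30000e-03
 -0.00000e+00]
ee_pos [0.2047 0.6163 0.21  ]
ee_rot [-2.000e-04  1.597e-01  9.872e-01 -1.000e-03]
contact_force [-0.1936  0.3756  0.543 ]
torque [-0.0187  0.0211 -0.0517]
width 0.0856
0.0187
scene 51.24104705546095 278.54243265647284 207.05461232956648
[[0.5396, 0.8416, 0.0236, -0.2898], [0.516, -0.3084, -0.7991, -0.245], [-0.6652, 0.4434, -0.6007, 1.6868], [0.0, 0.0, 0.0, 1.0]]
side 43.42463501232333 283.01714094652283 204.72444461429654
[[-0.9918, -0.1269, 0.0112, 0.5542], [-0.0885, 0.6226, -0.7775, 0.138], [0.0917, -0.7722, -0.6288, 1.1706], [0.0, 0.0, 0.0, 1.0]]
wrist 62.887512437370454 276.8403710814332 209.4727996358326
[[0.3131, 0.9497, -0.0021, -0.6501], [0.9113, -0.2998, 0.2823, -0.0394], [0.2675, -0.0903, -0.9593, 0.3778], [0.0, 0.0, 0.0, 1.0]]
```

View pics/scene0.png

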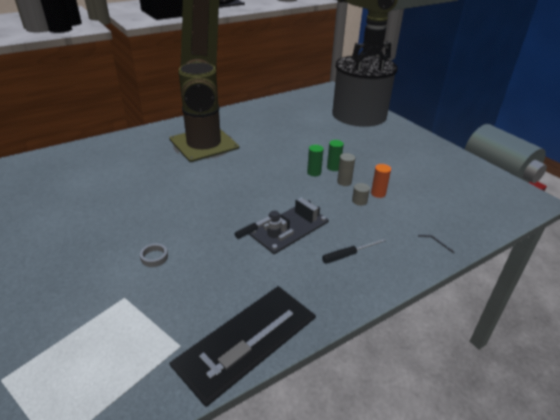

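View pics/side0.png

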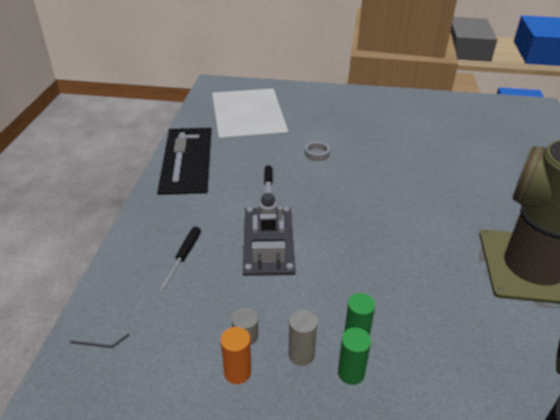

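View pics/wrist0.png

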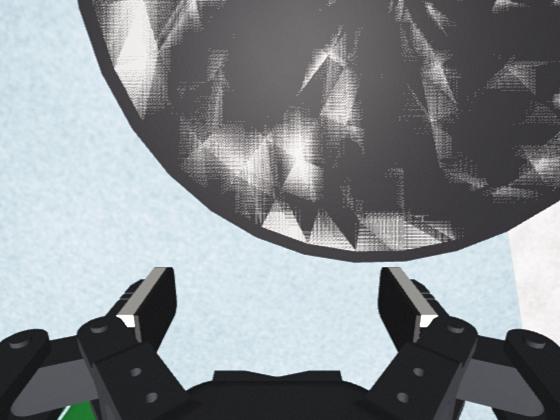

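Scene view: the tall grey cylinder is at (346,170) and the short grey stub at (361,194). The greens are at (315,160) and (335,155), the orange at (381,181), the fixture at about (288,224), the ring at (154,254) and the screwdriver at (355,250). Only the grey one at (346,170), side view (302,338), is both tall and concrete coloured. I'll enlarge it to confirm and measure.

```bash
cat > h.py <<'E'
import numpy as np,cv2
from cell import ctrl
def K(c,h=420):
    return h/2/np.tan(np.radians(c["vfov"])/2)
def ray(c,uv):
    f=K(c);E=np.array(c["extrinsics"]);R=E[:3,:3];t=E[:3,3]
    d=R.T@np.array([(uv[0]-c["cx"])/f,(uv[1]-c["cy"])/f,1]);return -R.T@t,d
def onz(c,uv,z):
    o,d=ray(c,uv);return o+d*(z-o[2])/d[2]
def proj(c,P):
    f=K(c);E=np.array(c["extrinsics"]);p=E[:3,:3]@np.array(P)+E[:3,3]
    return np.array([c["cx"]+f*p[0]/p[2],c["cy"]+f*p[1]/p[2]])
def cloud(c,d):
    f=K(c);E=np.array(c["extrinsics"]);v,u=np.mgrid[:d.shape[0],:d.shape[1]]
    P=np.stack([(u-c["cx"])/f*d,(v-c["cy"])/f*d,d],-1)
    W=(P-E[:3,3])@E[:3,:3]; W[d==0]=np.nan
    return W
E
python3 - <<'E'
from h import *
out=[]
for n,b in [("scene",(225,130,405,265)),("side",(210,150,400,400))]:
    im=cv2.imread(f"pics/{n}0.png");d=np.load(f"pics/{n}0.npy");c=ctrl.calibration(n);W=cloud(c,d)
    x0,y0,x1,y1=b
    cv2.imwrite(f"pics/{n}_crop.png",cv2.resize(im[y0:y1,x0:x1],None,fx=(4.2 if n=="scene" else 2.4),fy=(4.2 if n=="scene" else 2.4),interpolation=cv2.INTER_CUBIC))
    Z=W[...,2]
    m=((Z>0.006)&(Z<0.16)&(W[...,0]>0.3)).astype(np.uint8)
    k,l,s,ce=cv2.connectedComponentsWithStats(m)
    for i in range(1,k):
        if s[i,4]<60: continue
        q=W[l==i]; 
        zt=np.nanpercentile(q[:,2],97); tp=q[q[:,2]>zt-0.006]
        print(n,np.round(ce[i]),s[i],"ztop %.3f"%zt,"top mean",np.round(tp.mean(0),3),"min",np.round(np.percentile(q,2,axis=0),3),"max",np.round(np.percentile(q,98,axis=0),3))
E
```

```text
scene [340. 162.] [327 140  28  46 826] ztop 0.101 top mean [0.446 0.307 0.099] min [0.38  0.271 0.009] max [0.513 0.337 0.101]
scene [315. 160.] [307 145  17  31 420] ztop 0.101 top mean [0.39  0.241 0.099] min [0.37  0.217 0.009] max [0.414 0.26  0.101]
scene [380. 180.] [371 164  20  33 484] ztop 0.101 top mean [0.6   0.348 0.099] min [0.578 0.324 0.009] max [0.624 0.365 0.101]
scene [360. 193.] [352 183  18  22 303] ztop 0.056 top mean [0.601 0.267 0.054] min [0.58  0.243 0.007] max [0.624 0.289 0.057]
scene [285. 226.] [ 234  198   95   55 2330] ztop 0.084 top mean [ 0.616 -0.121  0.083] min [ 0.545 -0.178  0.007] max [0.66  0.098 0.085]
scene [344. 253.] [322 240  63  24 380] ztop 0.026 top mean [0.772 0.043 0.023] min [ 0.76  -0.004  0.008] max [0.79  0.181 0.026]
scene [154. 254.] [140 244  28  22 329] ztop 0.023 top mean [ 0.513 -0.382  0.02 ] min [ 0.479 -0.415  0.006] max [ 0.548 -0.349  0.023]
scene [240. 344.] [ 169  286  147  120 7299] ztop 0.021 top mean [ 0.893 -0.325  0.019] min [ 0.799 -0.453  0.008] max [ 0.953 -0.151  0.022]
side [373.  15.] [359   0  30  33 823] 
[... 461 characters left out ...]
min [ 0.53  -0.147  0.01 ] max [0.652 0.109 0.088]
side [185. 250.] [160 226  42  66 523] ztop 0.029 top mean [0.767 0.048 0.026] min [0.752 0.002 0.01 ] max [0.786 0.188 0.029]
side [357. 338.] [ 338  293   38   91 2422] ztop 0.103 top mean [0.389 0.29  0.101] min [0.364 0.228 0.012] max [0.416 0.35  0.104]
side [240. 345.] [ 221  307   38   77 2080] ztop 0.103 top mean [0.596 0.353 0.101] min [0.572 0.253 0.01 ] max [0.618 0.376 0.104]
side [303. 336.] [ 289  310   29   55 1372] ztop 0.103 top mean [0.486 0.3   0.101] min [0.462 0.279 0.009] max [0.509 0.323 0.103]
side [100. 342.] [ 70 333  60  15 166] ztop 0.011 top mean [0.864 0.327 0.008] min [0.819 0.302 0.006] max [0.919 0.335 0.011]
```

View pics/scene_crop.png

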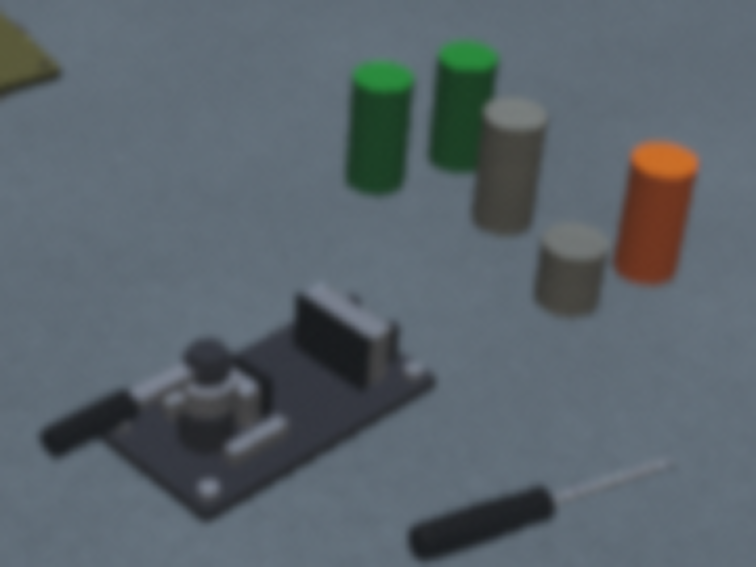

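View pics/side_crop.png

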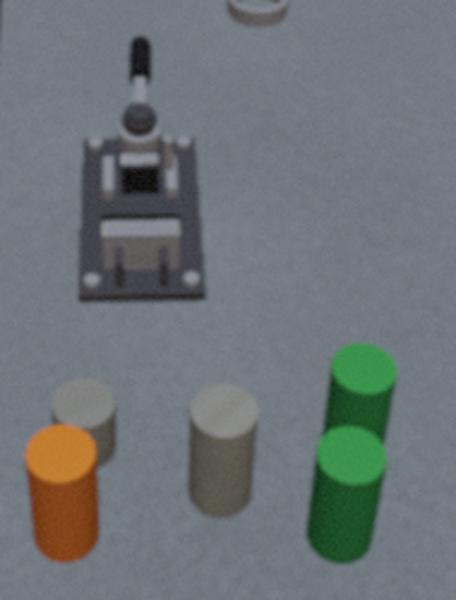

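The crops confirm it: the plain grey tall cylinder, scene crop (510,165) and side crop (222,450), is the core. The green and orange ones are decoys. Next I'll measure the fixture and core.

```bash
python3 - <<'E'
from h import *
for n in ["scene","side"]:
    im=cv2.imread(f"pics/{n}0.png");d=np.load(f"pics/{n}0.npy");c=ctrl.calibration(n);W=cloud(c,d)
    X,Y,Z=W[...,0],W[...,1],W[...,2]
    def sel(a,b,zz): return (X>a[0])&(X<a[1])&(Y>b[0])&(Y<b[1])&(Z>zz[0])&(Z<zz[1])
    # core top: min enclosing circle of top
    for nm,a,b,zz in [("core",(0.45,0.53),(0.26,0.345),(0.094,0.11)),("orange",(0.55,0.65),(0.3,0.4),(0.094,0.11)),("stub",(0.56,0.64),(0.22,0.31),(0.05,0.062))]:
        m=sel(a,b,zz)
        if nm=="core":
            m&=(im.max(2).astype(int)-im.min(2)<40)
        p=W[m][:,:2]; (cx,cy),r=cv2.minEnclosingCircle(p.astype(np.float32)); print(n,nm,np.round([cx,cy,r],4),np.round(p.mean(0),4))
    m=sel((0.5,0.72),(-0.16,0.14),(0.008,0.017)); p=W[m][:,:2].astype(np.float32)
    print(n,"plate",cv2.minAreaRect(p),np.round(p.min(0),3),np.round(p.max(0),3))
    m=sel((0.5,0.72),(-0.0,0.14),(0.053,0.062)); p=W[m][:,:2].astype(np.float32); print(" jaw top",cv2.minAreaRect(p),p.mean(0))
    m=sel((0.5,0.72),(-0.16,-0.04),(0.079,0.092)); p=W[m][:,:2].astype(np.float32); print(" hub top",cv2.minEnclosingCircle(p),p.mean(0))
    m=sel((0.4,0.72),(-0.32,-0.06),(0.06,0.092)); p=W[m]; q=p[p[:,1]<-0.14]; print(" arm",len(q),np.round(q.min(0),3),np.round(q.max(0),3), cv2.fitLine(q[:,:2].astype(np.float32),2,0,.01,.01).ravel() if len(q) else 0)
s=ctrl.read_state()
from scipy.spatial.transform import Rotation as R
w,x,y,z=s["ee_rot"];print(np.round(R.from_quat([x,y,z,w]).as_matrix(),3))
E
```

```text
scene core [0.4873 0.294  0.0266] [0.4899 0.2941]
scene orange [0.5972 0.3473 0.027 ] [0.5998 0.3471]
scene stub [0.601  0.2696 0.0276] [0.6009 0.2671]
scene plate ((0.5955969095230103, -0.002744413912296295), (0.11792238801717758, 0.22024080157279968), 9.819563865661621) [ 0.526 -0.119] [0.671 0.114]
 jaw top ((0.5841090083122253, 0.06532874703407288), (0.07295773178339005, 0.029519859701395035), 9.277557373046875) [0.585759   0.06432223]
 hub top ((0.6181879639625549, -0.10269609838724136), 0.057834114879369736) [ 0.6123691  -0.10186309]
 arm 150 [ 0.609 -0.191  0.066] [ 0.635 -0.14   0.087] [ 0.078147   -0.99694186  0.62398255 -0.16714393]
side core [0.4866 0.298  0.0266] [0.4856 0.3009]
side orange [0.5968 0.3525 0.0259] [0.5955 0.354 ]
side stub [0.5962 0.2697 0.0261] [0.5959 0.2712]
side plate ((0.5953410863876343, 0.0039865076541900635), (0.12189023196697235, 0.2353990375995636), 9.17406940460205) [ 0.52  -0.122] [0.665 0.13 ]
 jaw top ((0.5814833641052246, 0.06591960787773132), (0.06911570578813553, 0.03314240649342537), 8.540055274963379) [0.58200425 0.06857287]
 hub top ((0.6124364733695984, -0.10016952455043793), 0.05960339307785034) [ 0.60639155 -0.09030312]
 arm 92 [ 0.605 -0.19   0.076] [ 0.629 -0.14   0.09 ] [ 0.11556467 -0.99329996  0.6167561  -0.16249564]
[[-0.949  0.315 -0.001]
 [ 0.315  0.949 -0.001]
 [ 0.    -0.002 -1.   ]]
```

>>> send_rows(
  increments=[0,0,0,0.05,0,0,0,0,0.04,-0.045,0.09,0,0,-0.1,0,0.08,-0.09,0.09,0,0,-0.2,0,0.12,-0.135,0.09,0,0,-0.3,0,0.16,-0.18,0.09,0,0,-0.4,0,0.2,-0.225,0.09,0,0,-0.5,0,0.24,-0.27,0.09,0,0,-0.55,0,0.28,-0.319,0.09,0,0,-0.55,0,0.282,-0.319,0.09,0,0,-0.55,0,0.282,-0.319,0.09,0,0,-0.55],
)

```text
time_s: 1.4
ee_pos: [0.4869, 0.2978, 0.3008]
ee_rot: [-0.0, 0.422, 0.907, -0.0]
contact_force: [-0.5, 0.5, -0.4]
width: 0.0859
```

```bash
python3 - <<'E'
from h import *
s=ctrl.read_state();print(s["time_s"],np.round(s["ee_pos"],4),np.round(s["ee_rot"],3),np.round(s["contact_force"],2))
c=ctrl.calibration("wrist");p,d=ctrl.snapshot("wrist");cv2.imwrite("pics/w1.png",p[:,:,::-1])
im=p[:,:,::-1]
W=cloud(c,d);Z=W[...,2]
print("cam",ray(c,(0,0))[0])
m=(Z>0.094)&(Z<0.11)
k,l,st,ce=cv2.connectedComponentsWithStats(m.astype(np.uint8))
for i in range(1,k):
    if st[i,4]<200: continue
    q=W[l==i]; print(np.round(ce[i]),st[i],cv2.minEnclosingCircle(q[:,:2].astype(np.float32)),q.mean(0), p[l==i].mean(0))
E
```

```text
1.4 [0.4869 0.2978 0.3008] [-0.     0.422  0.907 -0.   ] [-0.47  0.54 -0.38]
cam [0.44238193 0.35323115 0.46300934]
[223.  99.] [ 198   74   50   52 1983] ((0.3948361277580261, 0.3238489627838135), 0.02496875822544098) [0.39473491 0.32436449 0.09934462] [ 86.4165406  231.78517398 115.84669692]
[170. 156.] [ 147  133   48   47 1755] ((0.387214720249176, 0.24328409135341644), 0.025057893246412277) [0.38729113 0.24390523 0.0993215 ] [ 71.88945869 223.19373219 101.17207977]
[276. 178.] [ 253  155   46   46 1655] ((0.4873775541782379, 0.29720354080200195), 0.02514602616429329) [0.48709991 0.29772385 0.09936413] [180.1407855  184.16797583 178.33413897]
[383. 204.] [ 360  183   46   44 1575] ((0.5976914763450623, 0.3509798049926758), 0.02520252764225006) [0.59649708 0.35095598 0.09926661] [245.71746032 180.14031746  42.99555556]
```

View pics/w1.png

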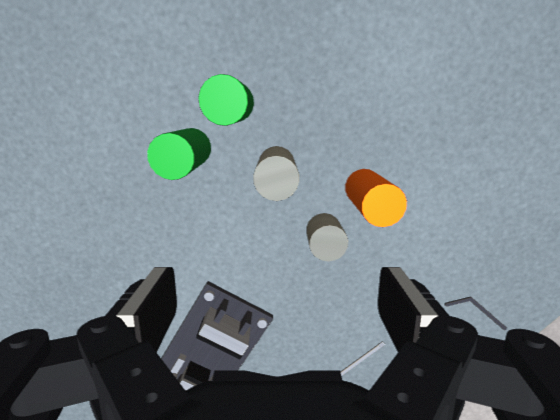

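The grey core's top is at (276,178), directly under the TCP. The greens are at (223,99) and (170,156), the orange at (383,204) and the stub at (328,240), so the fingers have room to come down.

>>> send_rows(
  increments=[0,0,0,-0.05,0,0,0,0,0,0,-0.1,0,0,0,0,0,0,-0.15,0,0,0,0,0,0,-0.2,0,0,0,0,0,0,-0.23,0,0,0,0,0,0,-0.243,0,0,0,0,0,0,-0.243,0,0,0],
  force=40,
)

```text
time_s: 2.33
ee_pos: [0.4862, 0.2986, 0.0579]
ee_rot: [-0.0, 0.421, 0.907, -0.0]
contact_force: [-0.2, 0.7, -0.1]
width: 0.0854
```

>>> send_rows(
  increments=[60,0,0,0,0,0,0,100,0,0,0,0,0,0,130,0,0,0,0,0,0,160,0,0,0,0,0,0,160,0,0,0,0,0,0,160,0,0,0,0,0,0],
  force=40,
)

```text
time_s: 3.08
ee_pos: [0.488, 0.2982, 0.0603]
ee_rot: [0.001, 0.422, 0.907, 0.001]
contact_force: [-2.8, -0.5, 6.5]
width: 0.0485
```

>>> send_rows(
  increments=[160,0,0,0.01,0,0,0,160,0,0,0.04,0,0,0,160,0,0,0.08,0,0,0,160,0,0,0.12,0,0,0,160,0,0,0.16,0,0,0,160,0,0,0.18,0,0,0,160,0,0,0.18,0,0,0],
)

```text
time_s: 3.95
ee_pos: [0.4875, 0.2981, 0.2394]
ee_rot: [0.001, 0.422, 0.907, 0.001]
contact_force: [0.5, -0.4, -5.1]
width: 0.0486
```

```bash
cat > snap.py <<'E'
from h import *
import sys
s=ctrl.read_state();print(s["time_s"],np.round(s["ee_pos"],4),np.round(s["ee_rot"],4),np.round(s["contact_force"],2),s["width"])
for a in sys.argv[1:]:
    n,f=a.split(":");c=ctrl.calibration(n);p,d=ctrl.snapshot(n);cv2.imwrite(f"pics/{f}.png",p[:,:,::-1]);np.savez(f"pics/{f}.npz",d=d,**c)
E
python3 snap.py side:s2 wrist:w2 scene:c2
```

```text
3.95 [0.4875 0.2981 0.2394] [8.000e-04 4.218e-01 9.067e-01 1.000e-03] [ 0.52 -0.37 -5.1 ] 0.04863216103207539
```

View pics/s2.png

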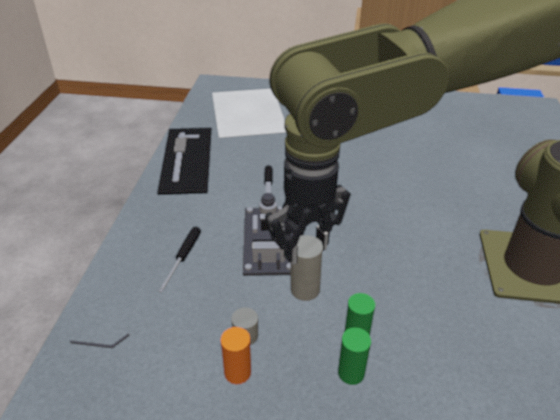

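View pics/w2.png

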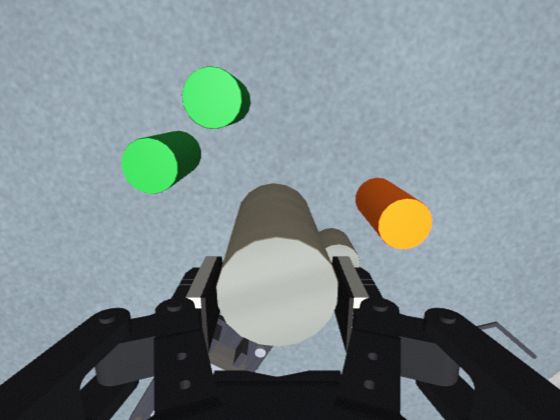

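Held and upright. I'm carrying it over the fixture so the wrist camera can look down on it.

>>> send_rows(
  increments=[160,0.01,-0.03,0.04,0,0,-0.07,160,0.025,-0.075,0.08,0,0,-0.14,160,0.04,-0.12,0.09,0,0,-0.21,160,0.055,-0.165,0.09,0,0,-0.28,160,0.07,-0.21,0.09,0,0,-0.35,160,0.085,-0.255,0.09,0,0,-0.42,160,0.1,-0.3,0.09,0,0,-0.48,160,0.113,-0.335,0.09,0,0,-0.52,160,0.118,-0.348,0.09,0,0,-0.53,160,0.118,-0.348,0.09,0,0,-0.53],
)

```text
time_s: 5.35
ee_pos: [0.6046, -0.0504, 0.3262]
ee_rot: [-0.002, 0.645, 0.764, -0.001]
contact_force: [0.1, 0.4, -4.6]
width: 0.0489
```

```bash
python3 snap.py wrist:w3
```

```text
5.35 [ 0.6046 -0.0504  0.3262] [-1.700e-03  6.449e-01  7.643e-01 -6.000e-04] [ 0.14  0.39 -4.61] 0.04890860157143671
```

View pics/w3.png

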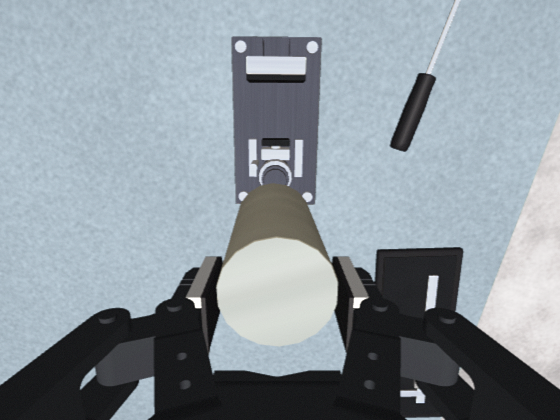

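The plate runs from (233,38) to (320,204), with the jaw's top face at (276,69) and the hub top at (275,178). The arm is hidden behind the held core.

```bash
python3 - <<'E'
from h import *
z=np.load("pics/w3.npz");c={k:z[k] for k in z.files};d=z["d"];W=cloud(c,d)
im=cv2.imread("pics/w3.png")
X,Y,Z=W[...,0],W[...,1],W[...,2]
def sel(a,b,zz): return (X>a[0])&(X<a[1])&(Y>b[0])&(Y<b[1])&(Z>zz[0])&(Z<zz[1])
m=sel((.48,.72),(-.2,.15),(.008,.0165));p=W[m][:,:2].astype(np.float32);print("plate",cv2.minAreaRect(p))
for nm,zz,b in [("jawtop",(.053,.062),(0.02,.14)),("mj",(.045,.053),(-.1,0.01)),("hub",(.08,.095),(-.15,0))]:
    m=sel((.48,.72),b,zz);p=W[m][:,:2].astype(np.float32);print(nm,len(p),cv2.minAreaRect(p),cv2.minEnclosingCircle(p),np.median(W[m][:,2]))
# bolts: bright blobs
g=im.min(2)>200
k,l,st,ce=cv2.connectedComponentsWithStats(g.astype(np.uint8))
for i in range(1,k):
    if st[i,4]>15: print(np.round(ce[i],1),st[i],np.round(onz(c,ce[i],.015),4))
# core top
m=(d<0.16)&(d>0.02); 
k,l,st,ce=cv2.connectedComponentsWithStats(m.astype(np.uint8))
E=np.array(c["extrinsics"])
i=l[300,275]; print("top px depth",d[300,275],d[250,275],W[300,275],W[250,275],W[335,275],W[290,225],W[290,330])
top=(abs(Z-W[300,275,2])<0.003)&(np.arange(560)[None]>210)&(np.arange(560)[None]<345)&(im.min(2)>170)
q=W[top];print("core top",len(q),cv2.minEnclosingCircle(q[:,:2].astype(np.float32)),q[:,2].mean())
A=np.c_[q[:,:2],np.ones(len(q))];print("tilt",np.linalg.lstsq(A,q[:,2],rcond=None)[0])
E
```

```text
plate ((0.5945546627044678, -0.0012722834944725037), (0.1150774136185646, 0.21965254843235016), 9.343317985534668)
jawtop 1424 ((0.583891749382019, 0.06593167781829834), (0.0696592703461647, 0.026175420731306076), 8.958938598632812) ((0.5836228132247925, 0.06533961743116379), 0.036699991673231125) 0.05629769583206013
mj 509 ((0.5966115593910217, -0.03348851948976517), (0.050471264868974686, 0.0370553657412529), 2.772979497909546) ((0.5975868701934814, -0.0369843989610672), 0.028762029483914375) 0.04839887047166361
hub 327 ((0.6043112874031067, -0.054845891892910004), (0.03147871419787407, 0.02127884328365326), 7.150662422180176) ((0.6047903299331665, -0.059106774628162384), 0.016326507553458214) 0.08622651481822836
[442.7  36.7] [427   0  33  74 295] [0.7827 0.1411 0.015 ]
[240.2  46. ] [236  41  10  11  88] [0.5347 0.0875 0.015 ]
[311.8  46.8] [307  41  10  12  87] [0.6237 0.102  0.015 ]
[275.6  65. ] [246  57  60  17 988] [0.5823 0.0733 0.015 ]
[531.4 273. ] [  478   114    82   262 11060] [ 1.0137 -0.1487  0.015 ]
[252.3 156.6] [249 140   8  36 206] [ 0.5707 -0.0474  0.015 ]
[298.
[... 293 characters left out ...]
97  0.015 ]
[277.  291.7] [  217   238   120   108 10098] [ 0.6396 -0.2466  0.015 ]
[431.5 291.5] [426 276  12  33 255] [ 0.8741 -0.2051  0.015 ]
[196.3 301.8] [188 298  13  10  77] [ 0.5186 -0.2856  0.015 ]
[357.3 301.9] [353 298  13  10  76] [ 0.7658 -0.2426  0.015 ]
[414.3 394.9] [401 389  23  14 157] [ 0.9036 -0.4003  0.015 ]
top px depth 0.13787599 0.1320404 [ 0.6061024  -0.05208134  0.36629358] [ 0.60245241 -0.03082807  0.36606062] [ 0.60900254 -0.06903144  0.3652064 ] [ 0.58567055 -0.05165329  0.36532929] [ 0.62720649 -0.04453667  0.36505807]
core top 10208 ((0.6069042682647705, -0.05011359602212906), 0.025008074939250946) 0.36558410446644024
tilt [-0.02782429 -0.00152939  0.38237962]
```

>>> send_rows(
  increments=[160,-0.008,0.035,0,0,0,0,160,-0.0146,0.071,-0.02,0,0,0,160,-0.0146,0.071,-0.06,0,0,0,160,-0.0146,0.071,-0.11,0,0,0,160,-0.0146,0.071,-0.16,0,0,0,160,-0.0146,0.071,-0.2,0,0,0,160,-0.0146,0.071,-0.225,0,0,0,160,-0.0146,0.071,-0.238,0,0,0,160,-0.0146,0.071,-0.238,0,0,0,160,-0.0146,0.071,-0.238,0,0,0],
)

```text
time_s: 6.65
ee_pos: [0.5916, 0.0211, 0.0921]
ee_rot: [0.001, 0.644, 0.765, 0.001]
contact_force: [-0.7, -0.2, -3.9]
width: 0.0484
```

```bash
python3 snap.py wrist:w4 side:s4 && python3 - <<'E'
import cv2
a=cv2.imread("pics/s4.png")[130:330,200:380];cv2.imwrite("pics/s4c.png",cv2.resize(a,None,fx=3,fy=3,interpolation=cv2.INTER_CUBIC)[:600])
E
```

```text
6.65 [0.5916 0.0211 0.0921] [0.0012 0.6443 0.7647 0.0009] [-0.73 -0.23 -3.86] 0.04840404543561499
```

View pics/w4.png

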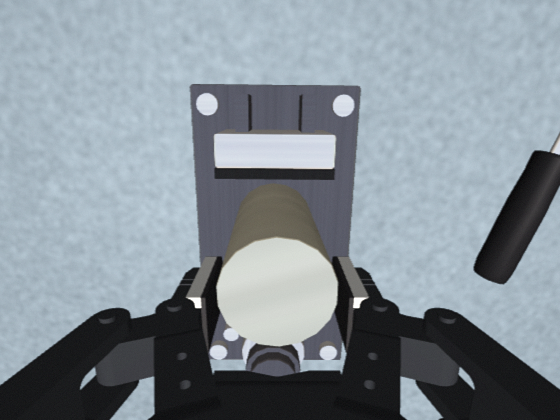

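View pics/s4c.png

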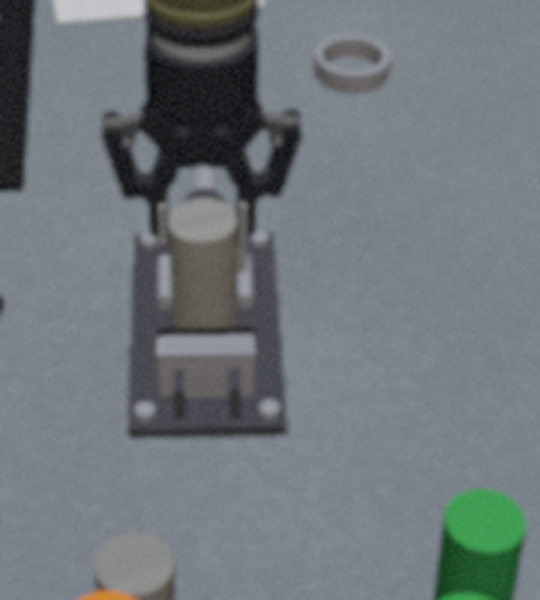

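The core is centred between the jaws: its top is at (277,290) and the jaw at (275,150). About 19 mm remains to the plate.

>>> send_rows(
  increments=[160,0,0,-0.006,0,0,0,160,0,0,-0.012,0,0,0,160,0,0,-0.015,0,0,0,160,0,0,-0.016,0,0,0,160,0,0,-0.017,0,0,0,160,0,0,-0.017,0,0,0],
)

```text
time_s: 7.5
ee_pos: [0.5905, 0.0208, 0.0733]
ee_rot: [0.0, 0.645, 0.765, 0.0]
contact_force: [-0.0, -0.3, -5.3]
width: 0.0484
```

>>> send_rows(
  increments=[160,0,0,-0.0005,0,0,0,160,0,0,-0.0005,0,0,0],
)

```text
time_s: 7.75
ee_pos: [0.5904, 0.0208, 0.0728]
ee_rot: [0.0, 0.645, 0.765, 0.0]
contact_force: [-0.1, -0.0, -4.1]
width: 0.0485
```

>>> send_rows(
  increments=[160,0,0,-0.0005,0,0,0,160,0,0,-0.0005,0,0,0],
)

```text
time_s: 8.0
ee_pos: [0.5905, 0.0208, 0.0725]
ee_rot: [0.0, 0.645, 0.765, 0.0]
contact_force: [-0.1, -0.5, -3.0]
width: 0.0483
```

>>> send_rows(
  increments=[160,0,0,-0.0005,0,0,0,160,0,0,-0.001,0,0,0,160,0,0,-0.001,0,0,0],
)

```text
time_s: 8.38
ee_pos: [0.5906, 0.0207, 0.0724]
ee_rot: [0.0, 0.644, 0.765, -0.0]
contact_force: [-5.2, -1.3, 5.6]
width: 0.0486
```

It has touched down: force z went from −5 to +5.6 N. I'm opening gradually.

>>> send_rows(
  increments=[125,0,0,0.0004,0,0,0,110,0,0,0.0004,0,0,0,90,0,0,0.0004,0,0,0,60,0,0,0.0004,0,0,0,30,0,0,0.0004,0,0,0,0,0,0,0.0004,0,0,0,0,0,0,0.0004,0,0,0],
)

```text
time_s: 9.25
ee_pos: [0.5904, 0.0208, 0.0716]
ee_rot: [0.0, 0.645, 0.765, 0.0]
contact_force: [0.5, 0.6, 0.5]
width: 0.0853
```

```bash
python3 snap.py wrist:w5
```

```text
9.25 [0.5904 0.0208 0.0716] [0.     0.6445 0.7646 0.    ] [0.48 0.59 0.53] 0.08529810303724739
```

View pics/w5.png

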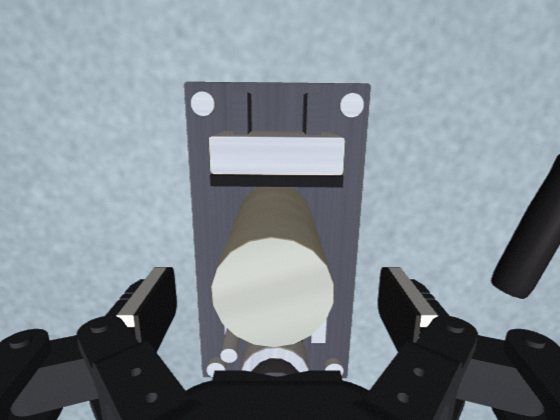

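The core is standing upright, and the pads at (150,295) and (405,295) are clear of it. I'm lifting away, closing the fingers and moving to view the lever.

>>> send_rows(
  increments=[0,0,0,0.03,0,0,0,0,0,0,0.08,0,0,0,0,0,0,0.14,0,0,0,60,0.01,-0.06,0.2,0,0,0,120,0.02,-0.12,0.23,0,0,0,200,0.035,-0.18,0.23,0,0,0,255,0.045,-0.22,0.23,0,0,0,255,0.045,-0.22,0.23,0,0,0],
)

```text
time_s: 10.3
ee_pos: [0.6355, -0.2032, 0.3012]
ee_rot: [0.0, 0.646, 0.763, -0.0]
contact_force: [0.1, 1.0, -0.5]
width: -0.0001
```

```bash
python3 snap.py wrist:w6
```

```text
10.3 [ 0.6355 -0.2032  0.3012] [ 1.000e-04  6.464e-01  7.630e-01 -3.000e-04] [ 0.12  1.01 -0.54] -7.147500322011007e-05
```

View pics/w6.png

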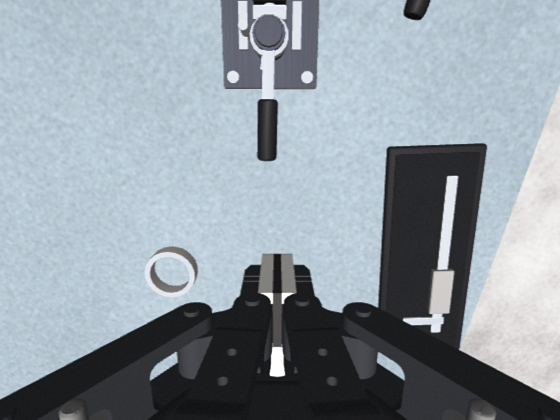

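The hub is at (269,32) and the lever's grip runs from (268,101) to (267,159), almost straight along −y. The ring at (172,272) is well off to the side.

```bash
python3 - <<'E'
from h import *
z=np.load("pics/w6.npz");c={k:z[k] for k in z.files};d=z["d"];W=cloud(c,d)
im=cv2.imread("pics/w6.png")
m=(W[...,2]>.06)&(W[...,2]<.09)&(W[...,1]<-.12)&(W[...,1]>-.24)&(np.arange(420)[:,None]<200)
q=W[m];print(len(q),q.mean(0),q.min(0),q.max(0))
vx,vy,x0,y0=cv2.fitLine(q[:,:2].astype(np.float32),2,0,.001,.001).ravel();print(vx,vy,x0,y0,np.degrees(np.arctan2(vy,vx)))
mb=m&(im.max(2)<70); q=W[mb];print("grip",len(q),q[:,:2].mean(0),q[:,2].max(),cv2.minAreaRect(q[:,:2].astype(np.float32)))
a=np.array([.6043,-.0604]);g=q[:,:2].mean(0)-a;print(np.hypot(*g),np.degrees(np.arctan2(g[1],g[0])))
h=W[(W[...,2]>.082)&(W[...,2]<.09)&(np.arange(420)[:,None]<80)];print("hub",cv2.minEnclosingCircle(h[:,:2].astype(np.float32)))
# ring
p=W[(W[...,2]>.015)&(W[...,2]<.03)&(W[...,1]<-.3)&(W[...,0]<.6)];print("ring",cv2.minEnclosingCircle(p[:,:2].astype(np.float32)))
E
```

```text
1260 [ 0.61766849 -0.15428278  0.08260615] [ 0.60313444 -0.18991011  0.07321916] [ 0.6321638  -0.12006111  0.08834606]
0.14579144 -0.98931533 0.6176685 -0.15428278 -81.61688
grip 1016 [ 0.61848954 -0.15656623] 0.08834605857528474 ((0.6185970306396484, -0.1566808968782425), (0.019843876361846924, 0.06356924772262573), 8.81259822845459)
0.09720744341769796 -81.60644700205495
hub ((0.6040700078010559, -0.0606720857322216), 0.013958399184048176)
ring ((0.512456476688385, -0.38108235597610474), 0.03653450310230255)
```

>>> send_rows(
  increments=[255,0.002,0.005,0,0,0,0.17,255,0.005,0.01,0,0,0,0.34,255,0.01,0.015,0,0,0,0.51,255,0.015,0.02,0,0,0,0.68,255,0.02,0.025,-0.02,0,0,0.85,255,0.0205,0.03,-0.04,0,0,1.02,255,0.0205,0.04,-0.07,0,0,1.19,255,0.0205,0.049,-0.1,0,0,1.36,255,0.0205,0.049,-0.13,0,0,1.53,255,0.0205,0.049,-0.15,0,0,1.552],
)

```text
time_s: 11.6
ee_pos: [0.655, -0.1483, 0.1497]
ee_rot: [-0.001, -0.076, 0.997, 0.001]
contact_force: [0.6, 0.2, -0.6]
width: -0.0001
```

>>> send_rows(
  increments=[255,0,0,0,0,0,0,255,0,0,-0.04,0,0,0,255,0,0,-0.07,0,0,0,255,0,0,-0.1,0,0,0,255,0,0,-0.1,0,0,0],
)

```text
time_s: 12.22
ee_pos: [0.6547, -0.1497, 0.0502]
ee_rot: [-0.002, -0.075, 0.997, 0.001]
contact_force: [0.5, 0.2, -0.2]
width: -0.0002
```

```bash
python3 snap.py wrist:w7 side:s7 scene:c7; python3 - <<'E'
import cv2
a=cv2.imread("pics/s7.png")[100:300,190:350];b=cv2.imread("pics/c7.png")[150:290,200:380]
cv2.imwrite("pics/s7c.png",cv2.resize(a,None,fx=3,fy=3,interpolation=cv2.INTER_CUBIC));cv2.imwrite("pics/c7c.png",cv2.resize(b,None,fx=4,fy=4,interpolation=cv2.INTER_CUBIC))
E
```

```text
12.225 [ 0.6547 -0.1497  0.0502] [-1.700e-03 -7.490e-02  9.972e-01  7.000e-04] [ 0.53  0.17 -0.19] -0.00018613178264979995
```

View pics/s7c.png

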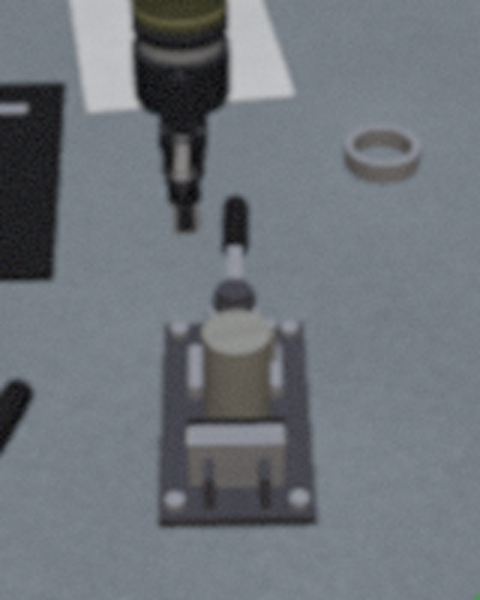

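View pics/w7.png

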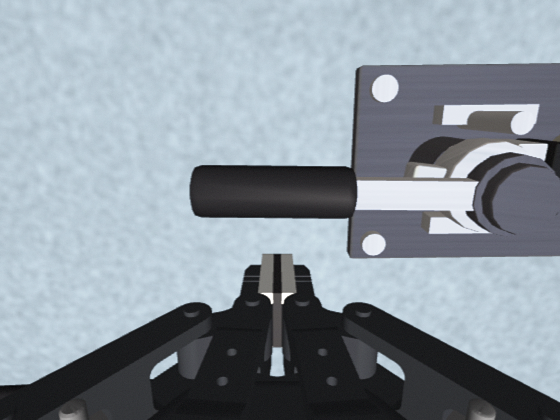

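View pics/c7c.png

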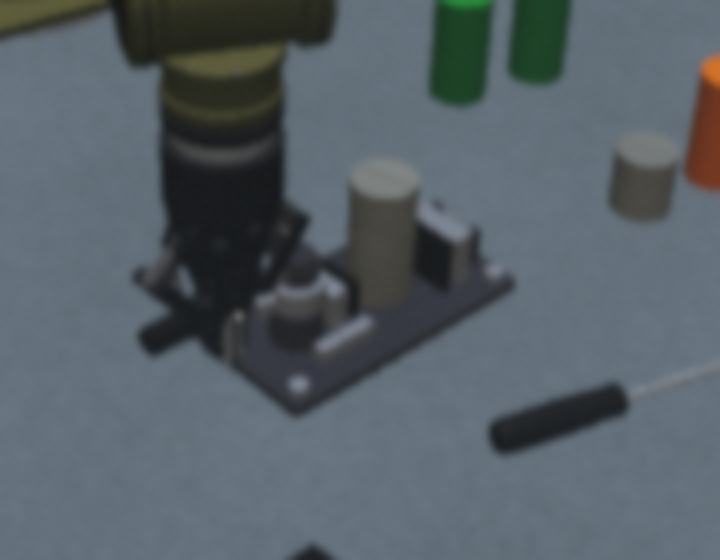

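The closed fingers stand beside the grip at (275,190) in the wrist view, with nothing in between. Next I'll compute the arc.

```bash
cat > arc.py <<'E'
from h import *
a=np.array([.6042,-.0605])
def P(phi,gap=0.022):
    th=np.radians(-81.6-phi);r=np.array([np.cos(th),np.sin(th)]);t=np.array([r[1],-r[0]]);return a+0.1*r-gap*t
if __name__=="__main__":
    s=ctrl.read_state();p=s["ee_pos"][:2]
    import sys
    lo,hi,st=map(float,sys.argv[1:4]);gap=float(sys.argv[4]) if len(sys.argv)>4 else .022
    for f in np.arange(lo,hi+1e-6,st):
        q=P(f,gap)-p;print(f,np.round(q,4),round(-np.radians(f-lo),3))
E
python3 arc.py 0 60 5
```

```text
0.0 [-0.017  -0.0055] -0.0
5.0 [-0.0255 -0.0083] -0.087
10.0 [-0.0342 -0.0104] -0.175
15.0 [-0.043  -0.0117] -0.262
20.0 [-0.0519 -0.0122] -0.349
25.0 [-0.0609 -0.0119] -0.436
30.0 [-0.0697 -0.0109] -0.524
35.0 [-0.0785 -0.0091] -0.611
40.0 [-0.087  -0.0065] -0.698
45.0 [-0.0953 -0.0032] -0.785
50.0 [-0.1033  0.0008] -0.873
55.0 [-0.1109  0.0055] -0.96
60.0 [-0.1181  0.0108] -1.047
```

Approach first: touch the grip and move it a little, checking the force.

>>> send_rows(
  increments=[255,-0.01,-0.004,0,0,0,0,255,-0.017,-0.0055,0,0,0,0,255,-0.021,-0.007,0,0,0,-0.04,255,-0.0255,-0.0083,0,0,0,-0.087,255,-0.03,-0.0093,0,0,0,-0.13],
)

```text
time_s: 13.0
ee_pos: [0.6275, -0.1599, 0.053]
ee_rot: [0.003, -0.009, 1.0, -0.0]
contact_force: [5.5, 0.5, 0.4]
width: 0.0001
```

```bash
python3 snap.py wrist:w8; python3 arc.py 10 60 5
```

```text
13.0 [ 0.6275 -0.1599  0.053 ] [ 2.5e-03 -9.1e-03  1.0e+00 -5.0e-04] [5.53 0.51 0.41] 9.13950458029562e-05
10.0 [-0.0036 -0.0012] -0.0
15.0 [-0.0125 -0.0024] -0.087
20.0 [-0.0214 -0.003 ] -0.175
25.0 [-0.0303 -0.0027] -0.262
30.0 [-0.0392 -0.0017] -0.349
35.0 [-0.0479  0.0002] -0.436
40.0 [-0.0565  0.0027] -0.524
45.0 [-0.0648  0.006 ] -0.611
50.0 [-0.0728  0.01  ] -0.698
55.0 [-0.0804  0.0147] -0.785
60.0 [-0.0875  0.0201] -0.873
```

View pics/w8.png

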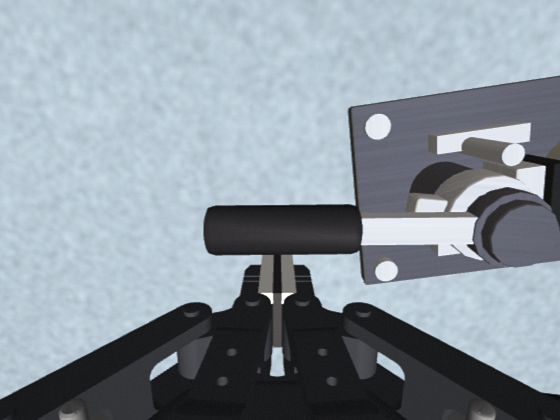

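The grip at (283,230) is in contact with the fingertip, and 5.5 N is turning it. I'll continue along the arc.

>>> send_rows(
  increments=[255,-0.0036,-0.0012,0,0,0,-0.03,255,-0.0125,-0.0024,0,0,0,-0.11,255,-0.0214,-0.003,0,0,0,-0.2,255,-0.0303,-0.0027,0,0,0,-0.29,255,-0.0392,-0.0017,0,0,0,-0.37,255,-0.0479,0.0002,0,0,0,-0.46,255,-0.0565,0.0027,0,0,0,-0.55,255,-0.0648,0.006,0,0,0,-0.64],
)

```text
time_s: 14.05
ee_pos: [0.5625, -0.1544, 0.0529]
ee_rot: [0.002, 0.306, 0.952, -0.0]
contact_force: [6.0, -1.6, 0.0]
width: 0.0
```

```bash
python3 snap.py wrist:w9; python3 arc.py 45 80 5
```

```text
14.05 [ 0.5625 -0.1544  0.0529] [ 2.500e-03  3.063e-01  9.519e-01 -3.000e-04] [ 6.03 -1.62  0.04] 1.6689256280093873e-05
45.0 [ 0.0007 -0.0001] -0.0
50.0 [-0.0073  0.004 ] -0.087
55.0 [-0.0149  0.0087] -0.175
60.0 [-0.022  0.014] -0.262
65.0 [-0.0287  0.0199] -0.349
70.0 [-0.0348  0.0264] -0.436
75.0 [-0.0404  0.0334] -0.524
80.0 [-0.0453  0.0409] -0.611
```

View pics/w9.png

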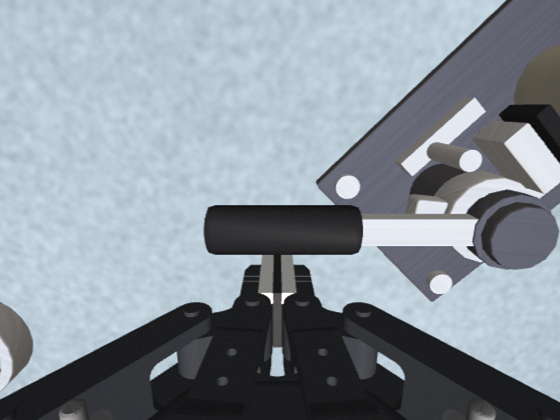

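>>> send_rows(
  increments=[255,-0.0073,0.004,0,0,0,-0.087,255,-0.0149,0.0087,0,0,0,-0.175,255,-0.022,0.014,0,0,0,-0.262,255,-0.026,0.0174,0,0,0,-0.314,255,-0.026,0.0174,0,0,0,-0.314],
)

```text
time_s: 14.72
ee_pos: [0.5358, -0.1372, 0.0526]
ee_rot: [0.001, 0.449, 0.893, -0.001]
contact_force: [3.0, -3.7, 0.8]
width: -0.0001
```

```bash
python3 snap.py; python3 arc.py 61 92 1
```

```text
14.725 [ 0.5358 -0.1372  0.0526] [ 1.400e-03  4.491e-01  8.935e-01 -6.000e-04] [ 3.02 -3.68  0.76] -0.00012972183026801259
61.0 [ 0.0023 -0.0016] -0.0
62.0 [ 0.001  -0.0004] -0.017
63.0 [-0.0004  0.0008] -0.035
64.0 [-0.0017  0.002 ] -0.052
65.0 [-0.003   0.0032] -0.07
66.0 [-0.0043  0.0045] -0.087
67.0 [-0.0055  0.0058] -0.105
68.0 [-0.0067  0.0071] -0.122
69.0 [-0.0079  0.0084] -0.14
70.0 [-0.0091  0.0097] -0.157
71.0 [-0.0103  0.0111] -0.175
72.0 [-0.0114  0.0125] -0.192
73.0 [-0.0125  0.0139] -0.209
74.0 [-0.0136  0.0153] -0.227
75.0 [-0.0146  0.0168] -0.244
76.0 [-0.0157  0.0182] -0.262
77.0 [-0.0167  0.0197] -0.279
78.0 [-0.0177  0.0212] -0.297
79.0 [-0.0186  0.0227] -0.314
80.0 [-0.0196  0.0242] -0.332
81.0 [-0.0205  0.0258] -0.349
82.0 [-0.0213  0.0273] -0.367
83.0 [-0.0222  0.0289] -0.384
84.0 [-0.023   0.0305] -0.401
85.0 [-0.0238  0.0321] -0.419
86.0 [-0.0246  0.0337] -0.436
87.0 [-0.0253  0.0353] -0.454
88.0 [-0.026  0.037] -0.471
89.0 [-0.0267  0.0386] -0.489
90.0 [-0.0273  0.0403] -0.506
91.0 [-0.0279  0.042 ] -0.524
92.0 [-0.0285  0.0437] -0.541
```

>>> send_rows(
  increments=[255,-0.0017,0.002,0,0,0,-0.02,255,-0.003,0.0032,0,0,0,-0.035,255,-0.0043,0.0045,0,0,0,-0.05,255,-0.0055,0.0058,0,0,0,-0.07,255,-0.0067,0.0071,0,0,0,-0.09],
)

```text
time_s: 15.35
ee_pos: [0.529, -0.1304, 0.0524]
ee_rot: [0.001, 0.489, 0.872, -0.001]
contact_force: [2.8, -5.2, 1.7]
width: 0.0004
```

>>> send_rows(
  increments=[255,-0.0012,0.0013,0,0,0,-0.017,255,-0.0024,0.0026,0,0,0,-0.035],
)

```text
time_s: 15.6
ee_pos: [0.5266, -0.1278, 0.0524]
ee_rot: [0.001, 0.504, 0.864, -0.001]
contact_force: [1.8, -4.6, 1.7]
width: 0.0002
```

>>> send_rows(
  increments=[255,-0.0012,0.0014,0,0,0,-0.017,255,-0.0023,0.0028,0,0,0,-0.035],
)

```text
time_s: 15.85
ee_pos: [0.5242, -0.125, 0.0524]
ee_rot: [0.001, 0.519, 0.855, -0.001]
contact_force: [1.7, -5.6, 1.9]
width: 0.0
```

>>> send_rows(
  increments=[255,-0.0011,0.0014,0,0,0,-0.017,255,-0.0022,0.0028,0,0,0,-0.035],
)

```text
time_s: 16.1
ee_pos: [0.522, -0.1222, 0.0523]
ee_rot: [0.001, 0.534, 0.845, -0.001]
contact_force: [2.0, -5.8, 0.9]
width: -0.0001
```

>>> send_rows(
  increments=[255,-0.001,0.0015,0,0,0,-0.017,255,-0.0021,0.003,0,0,0,-0.035],
)

```text
time_s: 16.35
ee_pos: [0.5198, -0.1192, 0.0523]
ee_rot: [0.001, 0.549, 0.836, -0.001]
contact_force: [1.6, -6.4, 1.2]
width: 0.0002
```

>>> send_rows(
  increments=[255,-0.001,0.0015,0,0,0,-0.017,255,-0.002,0.003,0,0,0,-0.035],
)

```text
time_s: 16.6
ee_pos: [0.5178, -0.1162, 0.0523]
ee_rot: [0.001, 0.563, 0.826, -0.001]
contact_force: [1.6, -5.6, 2.2]
width: -0.0001
```

>>> send_rows(
  increments=[255,-0.0009,0.0015,0,0,0,-0.017,255,-0.0018,0.003,0,0,0,-0.035],
)

```text
time_s: 16.85
ee_pos: [0.516, -0.1134, 0.0523]
ee_rot: [0.001, 0.578, 0.816, -0.001]
contact_force: [1.8, -6.6, 2.6]
width: 0.0004
```

```bash
python3 snap.py wrist:w10
```

```text
16.85 [ 0.516  -0.1134  0.0523] [ 0.0011  0.5777  0.8163 -0.001 ] [ 1.82 -6.6   2.61] 0.0003736792804330139
```

View pics/w10.png

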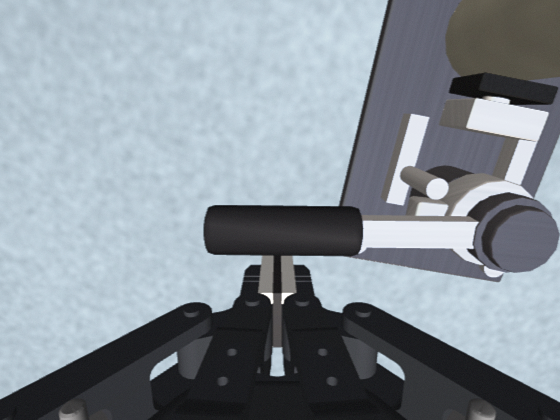

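The grip at (283,230) is still on the fingertip, the moving jaw at (500,95) is against the core at (505,40), and the force is starting to rise. I'm continuing in small steps.

>>> send_rows(
  increments=[255,-0.0009,0.0016,0,0,0,-0.017,255,-0.0017,0.0031,0,0,0,-0.035],
)

```text
time_s: 17.15
ee_pos: [0.5143, -0.1104, 0.0523]
ee_rot: [0.001, 0.592, 0.806, -0.001]
contact_force: [1.9, -6.4, 2.1]
width: 0.0003
```

>>> send_rows(
  increments=[255,-0.0008,0.0016,0,0,0,-0.017,255,-0.0016,0.0032,0,0,0,-0.035],
)

```text
time_s: 17.4
ee_pos: [0.5127, -0.1074, 0.0524]
ee_rot: [0.001, 0.606, 0.796, -0.001]
contact_force: [1.3, -8.1, 1.9]
width: -0.0001
```

>>> send_rows(
  increments=[255,-0.0008,0.0016,0,0,0,-0.017],
)

```text
time_s: 17.52
ee_pos: [0.5121, -0.1063, 0.0525]
ee_rot: [0.002, 0.612, 0.79, -0.002]
contact_force: [2.4, -10.6, 2.0]
width: 0.0003
```

>>> send_rows(
  increments=[255,-0.0004,0.0008,0,0,0,-0.008,255,-0.0004,0.0008,0,0,0,-0.008],
)

```text
time_s: 17.77
ee_pos: [0.512, -0.1061, 0.0526]
ee_rot: [0.003, 0.615, 0.788, -0.002]
contact_force: [2.1, -11.6, 0.5]
width: 0.0006
```

>>> send_rows(
  increments=[255,-0.0003,0.0008,0,0,0,-0.008,255,-0.0003,0.0008,0,0,0,-0.008],
)

```text
time_s: 18.02
ee_pos: [0.5118, -0.1058, 0.0527]
ee_rot: [0.003, 0.618, 0.786, -0.002]
contact_force: [2.5, -12.5, 2.3]
width: -0.0003
```

The stop is in reach: the arm barely moves while the force climbs. I'm pushing on to about 17 N to confirm.

>>> send_rows(
  increments=[255,-0.0003,0.0009,0,0,0,0,255,-0.0006,0.0018,0,0,0,0],
)

```text
time_s: 18.27
ee_pos: [0.5116, -0.105, 0.053]
ee_rot: [0.004, 0.618, 0.786, -0.003]
contact_force: [2.9, -17.8, 0.8]
width: 0.0003
```

>>> send_rows(
  increments=[255,-0.0003,0.0009,0,0,0,0,255,-0.0003,0.0009,0,0,0,0],
)

```text
time_s: 18.52
ee_pos: [0.5115, -0.1047, 0.0531]
ee_rot: [0.005, 0.618, 0.786, -0.003]
contact_force: [3.1, -17.6, 0.2]
width: 0.0001
```

Force rose at about 5 N/mm to 18 N, which is the springy arm against the end stop, so the lever is home. I'll take a picture, then back off and rise.

```bash
python3 snap.py wrist:w11
```

```text
18.525 [ 0.5115 -0.1047  0.0531] [ 0.0046  0.6183  0.786  -0.003 ] [  3.12 -17.57   0.15] 0.00012078713855007902
```

>>> send_rows(
  increments=[255,0.001,-0.004,0,0,0,0,255,0.003,-0.01,0,0,0,0,255,0.006,-0.025,0,0,0,0,255,0.01,-0.04,0,0,0,0,255,0.01,-0.04,0.04,0,0,0,255,0.01,-0.04,0.09,0,0,0,255,0.01,-0.05,0.15,0,0,0,255,0.03,-0.07,0.21,0,0,0,255,0.06,-0.08,0.25,0,0,0,255,0.06,-0.08,0.25,0,0,0],
)

```text
time_s: 19.82
ee_pos: [0.5727, -0.1815, 0.3065]
ee_rot: [0.004, 0.619, 0.785, 0.001]
contact_force: [-0.5, -0.1, -0.2]
width: -0.0001
```

```bash
python3 snap.py wrist:w12 side:s12 scene:c12; python3 - <<'E'
import cv2
a=cv2.imread("pics/s12.png")[100:300,190:350];b=cv2.imread("pics/c12.png")[150:290,200:380]
cv2.imwrite("pics/s12c.png",cv2.resize(a,None,fx=3,fy=3,interpolation=cv2.INTER_CUBIC));cv2.imwrite("pics/c12c.png",cv2.resize(b,None,fx=4,fy=4,interpolation=cv2.INTER_CUBIC))
E
```

```text
19.825 [ 0.5727 -0.1815  0.3065] [0.0037 0.6195 0.785  0.0011] [-0.47 -0.09 -0.18] -5.0927687919222775e-05
```

View pics/w12.png

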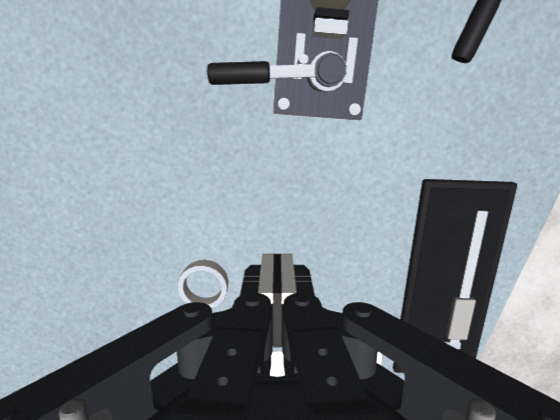

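View pics/s12c.png

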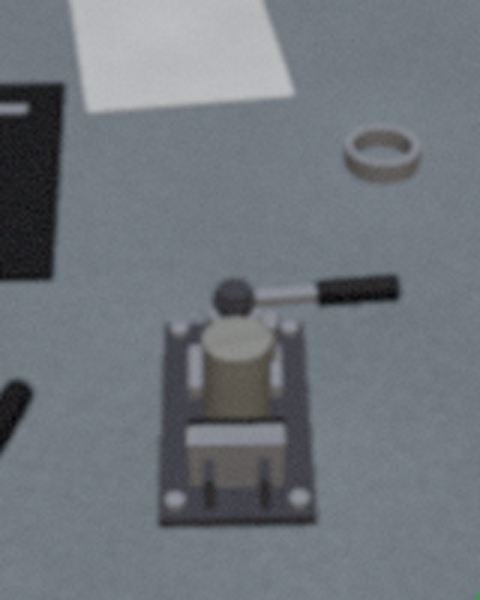

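View pics/c12c.png

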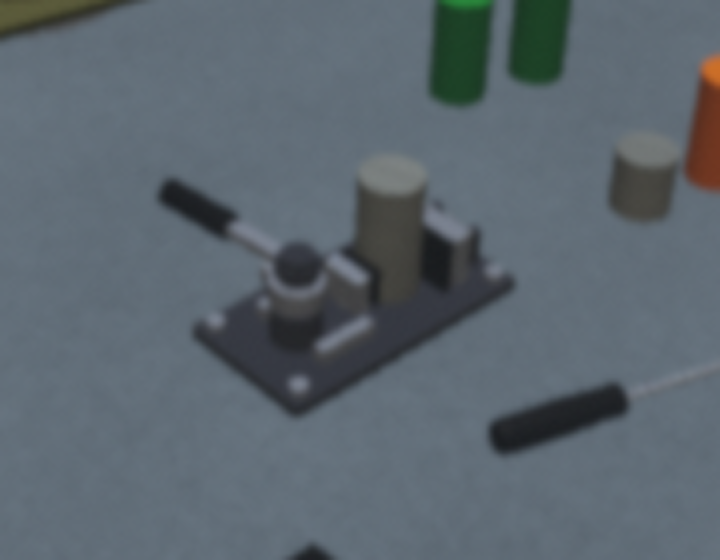

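Lever home and core standing. I'll check that the core has moved against the fixed jaw, comparing before and after, and check the bystanders too.

```bash
python3 - <<'E'
from h import *
for n,fs in [("side",["s7","s12"]),("scene",["c7","c12"])]:
    c=ctrl.calibration(n)
    for f in fs+[None]:
        if f: d=np.load(f"pics/{f}.npz")["d"]
        else: d=np.load(f"pics/{n}0.npy")
        W=cloud(c,d);X,Y,Z=W[...,0],W[...,1],W[...,2]
        for nm,a,b,zz in [("core",(.54,.64),(-.03,.09),(.1,.125)),("jawtop",(.53,.64),(.03,.12),(.053,.062)),("mj",(.56,.64),(-.08,.01),(.044,.054)),("stub",(.56,.64),(.22,.31),(.05,.062)),("ring",(.45,.57),(-.45,-.3),(.015,.03)),("sd",(.74,.82),(-.02,.2),(.012,.035)),("lever",(.45,.58),(-.16,-.04),(.065,.095))]:
            m=(X>a[0])&(X<a[1])&(Y>b[0])&(Y<b[1])&(Z>zz[0])&(Z<zz[1]);q=W[m]
            if len(q)>5:
                (x,y),r=cv2.minEnclosingCircle(q[:,:2].astype(np.float32));print(f,nm,len(q),np.round([x,y,r],4),np.round(q.mean(0),4))
z=np.load("pics/w12.npz");c={k:z[k] for k in z.files};W=cloud(c,z["d"]);im=cv2.imread("pics/w12.png")
Z=W[...,2];q=W[(Z>.06)&(Z<.09)&(W[...,0]<.55)&(W[...,1]>-.2)]
g=q[:,:2].mean(0)-[.6042,-.0605];print("lever ang world",np.degrees(np.arctan2(g[1],g[0])))
vx,vy,x0,y0=cv2.fitLine(q[:,:2].astype(np.float32),2,0,.001,.001).ravel();print(np.degrees(np.arctan2(vy,vx)))
E
```

```text
s7 core 368 [0.5875 0.0227 0.027 ] [0.587  0.0272 0.1117]
s7 jawtop 388 [0.5826 0.0603 0.0386] [0.582  0.0642 0.0578]
s7 mj 7 [ 0.5695 -0.0519  0.0034] [ 0.5694 -0.0524  0.0498]
s7 stub 473 [0.5959 0.27   0.0262] [0.596  0.2711 0.0562]
s7 ring 220 [ 0.5111 -0.3773  0.0404] [ 0.5085 -0.377   0.0213]
s7 sd 502 [0.7716 0.0956 0.1008] [0.7692 0.0737 0.0217]
s12 core 374 [0.587  0.0299 0.0274] [0.5856 0.0347 0.1115]
s12 jawtop 379 [0.5827 0.0635 0.0374] [0.5819 0.0656 0.0579]
s12 mj 7 [ 0.5694 -0.0511  0.0028] [ 0.5695 -0.0509  0.0492]
s12 stub 469 [0.5961 0.2695 0.0265] [0.596  0.2712 0.0564]
s12 ring 222 [ 0.5067 -0.3796  0.0394] [ 0.5092 -0.3768  0.0213]
s12 sd 500 [0.7704 0.0961 0.0998] [0.7692 0.0735 0.0219]
s12 lever 361 [ 0.5279 -0.076   0.0543] [ 0.5232 -0.0761  0.081 ]
None jawtop 341 [0.5816 0.0671 0.0364] [0.582  0.0686 0.058 ]
None mj 187 [ 0.5932 -0.0368  0.0311] [ 0.5949 -0.0307  0.0496]
None stub 469 [0.5962 0.2697 0.0261] [0.5959 0.2712 0.0562]
None ring 215 [ 0.509  -0.3802  0.0399] [ 0.5089 -0.3777  0.0211]
None sd 503 [0.7694 0.0956 0.1019] [0.7692 0.0734 0.0217]
c7 cor
[... 433 characters left out ...]
.0581 0.0303] [0.6014 0.0648 0.0559]
c12 mj 123 [ 0.5973 -0.0354  0.0463] [ 0.6017 -0.0254  0.0483]
c12 stub 118 [0.5987 0.2673 0.0269] [0.6005 0.267  0.0539]
c12 ring 211 [ 0.5125 -0.3832  0.0371] [ 0.5134 -0.3825  0.0195]
c12 sd 331 [0.7803 0.0885 0.0959] [0.7764 0.0563 0.0194]
c12 lever 202 [ 0.5292 -0.0817  0.0545] [ 0.5279 -0.0855  0.0786]
None jawtop 127 [0.5836 0.0645 0.0376] [0.5858 0.0643 0.0557]
None mj 81 [ 0.6008 -0.047   0.035 ] [ 0.6102 -0.0412  0.0482]
None stub 121 [0.601  0.2696 0.0276] [0.6009 0.2671 0.0537]
None ring 208 [ 0.5111 -0.3806  0.038 ] [ 0.5137 -0.3812  0.0195]
None sd 325 [0.7763 0.0938 0.0998] [0.7763 0.0563 0.0195]
lever ang world -164.33619394553384
15.78381
```

The core slid about 7 mm to (0.589, 0.029), which matches the seat at (0.590, 0.028). The bystanders have not moved. Handing in.

```bash
python3 -c "
from cell import ctrl
print(ctrl.close_job())"
```

```text
the job is handed in; nothing more can be done
None
```

I set the tall core upright on the seat, let go of it, and pushed the lever to its end stop. The core is now clamped between the jaws. The job was handed in at about 20 s.

- **Placing:** I set the core down about 8 mm to the −y side of the seat. The downward load eased off gently to show contact, and it stood by itself once released.
- **Lever:** It turned about 83°. It moved at 5–8 N, then the force climbed at about 5 N/mm, which is the end stop. The highest force I read was about 18 N, under the 25 N limit.
- **Last checks:**
    - **Core:** It is upright. It slid about 7 mm, to within about 2 mm of the seat.
    - **Bystanders:** The stub, ring and screwdriver are unmoved to within about 1 mm.
    - **Robot:** It is touching nothing.
    - **Disagreement:** The only one was a 3–5 mm difference between the two fixed cameras' absolute positions, so I used the wrist view for the fixture and core.

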